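Close the swing-strap cam clamp on the test coupon

TASK

Clamp the flat steel coupon in the small fixture: push the clamp's strap round over the coupon until it comes up against its stop, and only then push the cam lever all the way down so that the foot presses on the coupon. Only push, never lift the coupon: it stays in its nest of pins, and the bolt, nut and square tube beside the fixture stay where they lie.

Things in the scene. Friction and masses are not known exactly. Their poses are not given: they have to be found in the camera images.
- fixture: Fixed dark steel base plate, 150 (own x) x 170 (own y) x 12 mm thick, flat on the table. Origin: centre of its underside, own z up. On it lies the coupon between six 5 mm high pins; on its +y half stands the clamp's post (24 mm thick, 38 mm at its foot), its axis at own (0, +50 mm); a 10 mm pin 46 mm above the table at own (-16, +12 mm) is the strap's stop.
- pivot (a point): Point on the vertical axis about which the whole clamp (strap, foot and lever) swings, 64 mm above the table: here also the lever's horizontal hinge pin sits. Fixed to the fixture.
- strap (a joint): Swing of the strap about the vertical axis through pivot, rad: 0 = over the coupon, at its stop; positive = open, anticlockwise from above (limit 1.9). At value t it points from pivot along (sin t, -cos t) in the fixture's x, y. Stays where left (friction 0.1 N m: 1 to 2 N at its end). The lever swings along and always points the opposite way.
- strap_end (a point): On the strap's top face and centre line, 94 mm from the swing axis. The strap is a bright steel bar 22 mm wide with a round end 105 mm from the axis; its sides reach from 40 to 52 mm above the table (up to 6 mm lower as the lever goes down). A spindle 80 mm from the axis stands 13 mm above it.
- foot: Round rubber-faced foot, 20 mm across, sprung under the strap 80 mm from the swing axis. Its underside is 22 mm above the table with the lever raised, 4 mm above the coupon; pushing the lever fully down lowers it by 6 mm, so it bears on the coupon with about 8 N. Origin: on the foot's axis, 12 mm above its underside.
- lever (a joint): Cam lever angle, rad: 0 = fully raised (55 degrees above level), 0.96 = fully down, level, at its stop. A flat bar 76 mm long from its hinge pin (at pivot) with a black pad 24 mm wide, 36 long, 10 thick at its end. Stays where left; takes 0.1 to 0.2 N m (3 to 6 N at the pad). Push along its arc, outward and down: a straight downward push can jam on the steep raised lever.
- lever_pad (a point): Centre line of the upper face of the lever's black pad, 62 mm out from the hinge pin (the pad spans 40 to 76 mm). With the lever fully down this point is 69 mm above the table.
- coupon: Loose flat steel coupon 120 x 32 x 6 mm lying on the fixture plate in its nest of pins (about 2 mm play), its length along the fixture's x, its centre at own (0, -30 mm) of the fixture. Origin: centre of its underside, 12 mm above the table. Its own y is its length.
- loose_bolt: Loose steel hexagon bolt, 81 mm long, lying beside the fixture. Not to be moved. Origin: under its centre.
- loose_nut: Loose steel hexagon nut, 34 mm across and 16 mm high, lying beside the fixture. Not to be moved. Origin: under its centre.
- loose_tube: Loose square steel tube offcut 75 x 30 x 30 mm lying beside the fixture. Not to be moved. Origin: under its centre.
There are look-alikes about, which are no part of the job. There is more than one size of the coupon; the one meant has the size given above.

How it is judged:
On the way, in this order (a step that is already met when the one before it is completed fails the run):
1. the strap is swung over the coupon, up to its stop, with the lever still raised (value of joint strap below 0.08 rad and value of joint lever below 0.4 rad), for 0.2 s.
2. the lever is fully down and the foot presses on the coupon (value of joint lever above 0.88 rad and contact force between foot and coupon above 3 N), for 0.2 s.
At the end, for the whole second after the job is handed in: The strap is over the coupon, within 0.1 rad of its stop; the lever is down (0.88 rad or more of 0.96); the foot presses on the coupon with more than 3 N; the coupon rests in its nest, within 6 mm of where it lay (all of step 2 and value of joint strap below 0.1 rad and distance of coupon from where it was at the start of the episode below 0.006 m and linear speed of coupon below 0.02 m/s); the robot touches nothing.
It fails at once if the lever is pushed down before the strap is over the coupon (value of joint lever above 0.55 rad and value of joint strap above 0.2 rad).
It fails at once if the coupon is lifted or pushed out of its nest (distance of coupon from where it was at the start of the episode above 0.01 m).
It fails at once if the bolt, the nut or the tube is moved (distance of any of loose_bolt, loose_nut, loose_tube from where it was at the start of the episode above 0.015 m).
It also fails if it takes over 48 s, if anything falls off the work surface, if the arm or the gripper's body presses on something with over 40 N, if the wrist force passes 120 N, or if a joint passes its speed limit or range.

ROBOT

A 6-joint arm with a two-finger parallel gripper is mounted at the origin on a cart in front of the work surface, level with it; the furniture and walls round the work are solid. World frame = base frame: x ahead of the robot, y to its left, z up, the work surface at z = 0. Lengths are in m, angles in rad, forces in N, time in s.
With the tool pointing down it reaches from about 0.425 to 0.95 m from the base axis. Payload 3.5 kg.
Tool frame: the origin (TCP) lies at the very end of the fingers, on their centre line; the grasp point (between the pads) lies behind it (hold_point_z is the z of the grasp point in the tool frame, in m); z points along the fingers, y is the direction in which the jaws open and shut (so a half turn about z gives the same grasp; the last joint's range is limited). The gripper opens to 85 mm and grips with 20 to 120 N. Pads are 22 mm wide; open, the fingers measure 114 mm over their backs; the gripper's body (76 mm by 85 mm) begins 54 mm behind the grasp point. The pads swing forward as they close: fully open they stand 13 mm farther back than shut.
Start: joints at [-1.301, 0.286, 1.577, -0, 1.279, -0.15], TCP at [0.275, -0.616, 0.231] pointing down, gripper open.
Joint ranges: [-2.77, 2.77], [-0.9, 2.22], [0.21, 2.48], [-1.53, 4.67], [0.24, 2.81], [-2.84, 2.84]. Speed limits (rad/s): [2.79, 2.79, 3.14, 3.14, 3.14, 3.14].

INTERFACE

Orientations are given as a 3x3 rotation matrix whose columns are the frame's x, y, z axes.
In Python, from workcell import * gives the robot as it stands.
- The arm moves only by the tool apply_moves, never from a script. Its argument "targets" is text: rows parted by semicolons, each of 7 numbers parted by spaces: the turn, a rotation vector about the tool's x, y, z in degrees, then the shift along the tool's x, y, z in m, then the closure, from 0 (fully open) to 1 (shut). A call has 1 to 20 rows; each row shifts and turns the pose as measured when the row begins, along the tool's axes as they then stand; what a row does not reach is not made up. A row lasts 1/10 s, in which the tool goes at most 50 mm and 8.59 degrees, less where a joint would pass 70% of its speed; a pose out of reach is approached as far as the arm can. A call with a gripper value outside its range is refused whole. The fingers move at their own pace and stop on an object; "grip_force" is the grip in N (left out, the last holds). Time passes only in rows, so rows that do not move let the fingers close. It gives the time, the measured TCP pose, the force and the opening at its end, in the units of the state.
- get_obs(): the state, without advancing time (a new reading comes with each control period).
- capture(name): name is "scene" or "top"; returns (picture, depth): 420x560x3 uint8, red, green, blue; 420x560 float32, m along the optical axis (not along the pixel's ray), 0 where there is no reading.
- camera_info(name): a dict with "vertical_fov" (degrees; the focal length in pixels is half the picture's height over the tangent of half this angle, whatever the lens; pixels are square), "cx", "cy" (the principal point, pixels), "k1" (the pictures are not rectified: a ray, as slopes to the right and down, at radius r is drawn at 1 + k1 r^2 times it, then the intrinsics apply), "world_from_camera" (4x4, takes a point from camera to world coordinates). Camera axes: x right, y down, z forward; pixel columns grow to the right and rows downward; lengths in m; the calibration is good to about 2 mm. A picture is of the moment at which its call begins. camera_info takes no time and is no camera call.
- finish_job(): hands the job in, once; it reports no verdict.
The state is a dict: "t": time; "joint_pos": joint angles; "dq": joint speeds; "effort": joint torques, N m; "tcp_pos": TCP position; "tool_rot": TCP orientation; "wrist_force": force on the tool from outside, world axes, zero at the start; "moment": the same for the moment, N m; "width": opening from 0.0 (shut) to 1.0 (fully open).
Only numpy, scipy, OpenCV 4.12 (cv2) and the standard library are available. Lean on these libraries where they do the work, as an engineer would, in place of code of your own. Each camera call takes 0.05 s, during which the arm holds its last target. There are 200 camera calls.

## Working session

There is one attempt and no reset: what is moved stays moved. The work goes in short steps, Python scripts to look and compute and a tool call to move; the robot and the scene stay as the last step left them, time stands still between calls to the robot, and variables do not carry over. Pictures are saved under pics/ and viewed, about 8 in all and at most 12, crops included, and the job is handed in when it is done.

Besides the shell and the picture viewer there is one more tool, called after "Call:" by a JSON object that holds its "name" and its "arguments". apply_moves: Moves the arm, as the interface text tells. Its arguments: {"type":"object","properties":{"targets":{"type":"string"},"grip_force":{"type":"number"}},"required":["targets"]}

```bash
mkdir -p pics; ls
cat > h.py <<'E'
from workcell import *
import numpy as np, cv2
def K(n):
    c=camera_info(n); f=210/np.tan(np.radians(c['vertical_fov']/2)); return c,f
def ray(n,u,v):
    c,f=K(n); A=np.array([[f,0,c['cx']],[0,f,c['cy']],[0,0,1.]])
    p=cv2.undistortPoints(np.array([[[u,v]]],float),A,np.array([c['k1'],0,0,0.]))[0,0]
    T=np.array(c['world_from_camera']); return T[:3,3],T[:3,:3]@np.array([p[0],p[1],1])
def onz(n,u,v,z):
    o,d=ray(n,u,v); return (o+d*(z-o[2])/d[2])
def dep(n,u,v,D):
    o,d=ray(n,u,v); return o+d*D[int(v),int(u)]
def proj(n,P):
    c,f=K(n); T=np.linalg.inv(np.array(c['world_from_camera'])); p=(T@np.r_[P,1])[:3]
    x=p[:2]/p[2]; x=x*(1+c['k1']*(x@x)); return x*f+[c['cx'],c['cy']]
E
python3 - <<'E'
from h import *
for n in('scene','top'):
    im,D=capture(n); cv2.imwrite(f'pics/{n}0.png',im[:,:,::-1]); np.save(f'{n}D.npy',D)
    print(n,camera_info(n),(D>0).mean())
o=get_obs();print(o['t'],o['tcp_pos'],o['tool_rot'],hold_point_z if 'hold_point_z' in globals() else '')
E
```

```text
pics
scene {'vertical_fov': 42.33720035049754, 'cx': 276.7189467803579, 'cy': 209.72943447645653, 'k1': -0.06458408485155666, 'world_from_camera': array([[-0.99980144,  0.01971539,  0.0028968 ,  0.54990857],
       [ 0.01375569,  0.78801161, -0.61550668,  0.60366698],
       [-0.01441766, -0.61534462, -0.78812634,  0.86493973],
       [ 0.        ,  0.        ,  0.        ,  1.        ]])} 0.9958375850340137
top {'vertical_fov': 52.128219116128875, 'cx': 290.4233606714164, 'cy': 208.5102306535189, 'k1': -0.06994091126820616, 'world_from_camera': array([[ 0.02033346, -0.98766556,  0.15525233,  0.36108428],
       [-0.9994901 , -0.02390447, -0.02116894,  0.03500995],
       [ 0.02461906, -0.15474273, -0.98764801,  1.08453661],
       [ 0.        ,  0.        ,  0.        ,  1.        ]])} 0.9960246598639456
0.1 [ 0.27499255 -0.61577843  0.23004236] [[ 9.13159825e-01  4.07601262e-01 -5.87680704e-04]
 [ 4.07601550e-01 -9.13157396e-01  2.13213200e-03]
 [ 3.32414711e-04 -2.18651685e-03 -9.99997554e-01]] -0.0187
```

View pics/scene0.png

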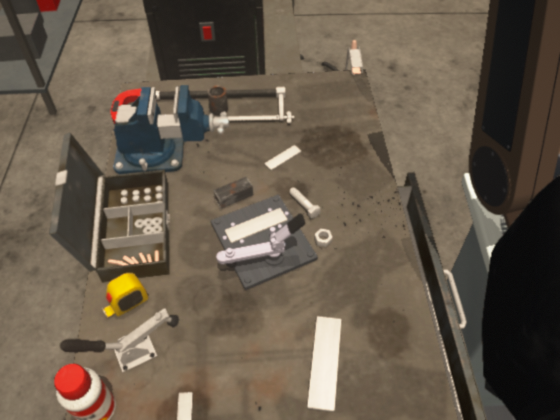

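View pics/top0.png

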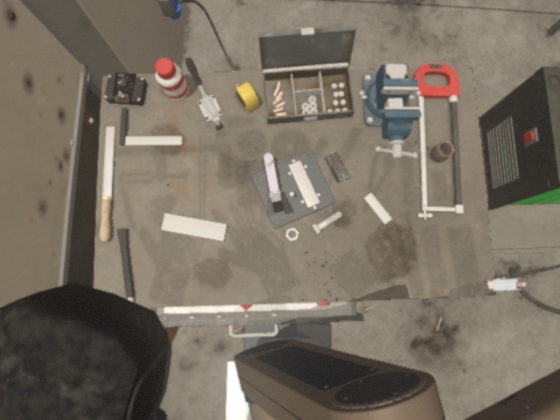

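The fixture shows at about (264,240) in the scene view and (293,190) in the top view. The strap's end is at (222,257) and (268,158), the black pad at (293,226) and (278,205). I'll enlarge both views next.

Run:
```python
from h import *
a=cv2.imread('pics/scene0.png')[170:295,190:340]; b=cv2.imread('pics/top0.png')[130:250,235:365]
a=cv2.resize(a,(600,500),interpolation=cv2.INTER_CUBIC); b=cv2.resize(b,(520,480),interpolation=cv2.INTER_CUBIC)
cv2.imwrite('pics/ca.png',a);cv2.imwrite('pics/cb.png',b)
```

```text
(no output)
```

View pics/ca.png

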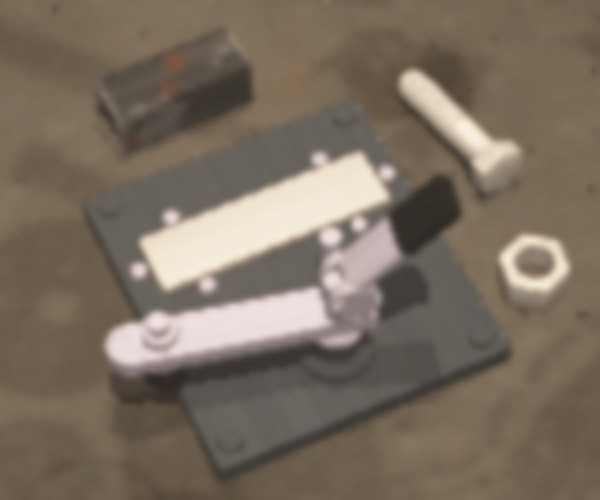

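View pics/cb.png

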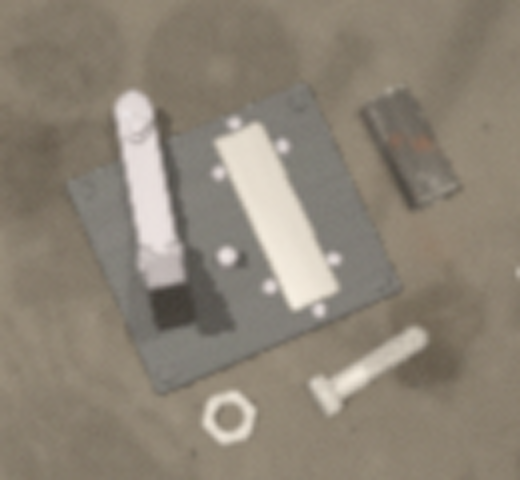

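The crops show the plate's corners, the coupon, the strap and the pad clearly. I'll turn these into positions.

```bash
cat >> h.py <<'E'
s=lambda p:(p[0]/4+190,p[1]/4+170)
t=lambda p:(p[0]/4+235,p[1]/4+130)
E
python3 - <<'E'
from h import *
np.set_printoptions(precision=4,suppress=True)
S=np.array([onz('scene',*s(p),.012) for p in[(88,205),(355,101),(508,350),(222,467)]])
T=np.array([onz('top',*t(p),.012) for p in[(305,88),(400,290),(162,390),(68,183)]])
for X in(S,T):
  print(X[:,:2].round(4).tolist(),'c',X.mean(0)[:2],[np.linalg.norm(X[i]-X[i-1]).round(3) for i in range(4)])
# coupon corners z=.018
Cs=np.array([onz('scene',*s(p),.018) for p in[(140,238),(362,153),(390,200),(170,290)]])
Ct=np.array([onz('top',*t(p),.018) for p in[(215,140),(262,123),(338,292),(293,310)]])
print('coupon',Cs.mean(0),Ct.mean(0), [np.linalg.norm(Cs[i]-Cs[i-1]).round(3) for i in range(4)])
def ln(a,b): d=b-a; return np.degrees(np.arctan2(d[1],d[0]))
print('x dir', ln(Cs[0],Cs[1]),ln(Cs[3],Cs[2]),ln(Ct[0],Ct[3]),ln(Ct[1],Ct[2]),'plate', ln(S[0],S[1]),ln(S[3],S[2]),ln(T[0],T[1]),ln(T[3],T[2]))
print('strap end round/spindle', onz('scene',*s((158,320)),.065),'tip', onz('scene',*s((107,345)),.046),onz('top',*t((132,92)),.052))
print('stop pin', onz('scene',*s((330,237)),.046),onz('top',*t((227,256)),.046))
for n,p in(('scene',s((425,213))),('top',t((173,305)))):
  print('pad',dep(n,*p,np.load(n+'D.npy')))
for n,p in(('scene',s((250,320))),('top',t((145,170)))):
  print('strap',dep(n,*p,np.load(n+'D.npy')))
for n,f,P in(('scene',s,[(175,90),(460,130),(533,268)]),('top',t,[(410,145),(368,368),(229,417)])):
  print('tube,bolt,nut',[onz(n,*f(p),.012)[:2].round(3).tolist() for p in P])
E
```

```text
[[0.6809, -0.0369], [0.5484, -0.0998], [0.4794, 0.0525], [0.6117, 0.1121]] c [0.5801 0.007 ] [np.float64(0.164), np.float64(0.147), np.float64(0.167), np.float64(0.145)]
[[0.6791, -0.0389], [0.5479, -0.101], [0.4805, 0.0485], [0.6121, 0.112]] c [0.5799 0.0051] [np.float64(0.165), np.float64(0.145), np.float64(0.164), np.float64(0.146)]
coupon [ 0.5923 -0.0215  0.018 ] [ 0.5929 -0.0215  0.018 ] [np.float64(0.035), np.float64(0.119), np.float64(0.032), np.float64(0.117)]
x dir -155.40500477676548 -154.32508911733828 -154.71045708844557 -155.36728981334323 plate -154.5927108352013 -155.7592439494202 -154.64938919322177 -154.23702028616924
strap end round/spindle [0.6378 0.0674 0.065 ] tip [0.6624 0.0677 0.046 ] [0.6617 0.0715 0.052 ]
stop pin [0.5614 0.0101 0.046 ] [0.5606 0.0102 0.046 ]
pad [0.5193 0.046  0.1118]
pad [0.5183 0.0422 0.1135]
strap [0.5978 0.0595 0.0517]
strap [0.6119 0.062  0.0527]
tube,bolt,nut [[0.641, -0.109], [0.496, -0.08], [0.465, 0.006]]
tube,bolt,nut [[0.643, -0.107], [0.497, -0.081], [0.464, 0.006]]
```

Both views agree. The fixture's centre is at about (0.580, 0.006) with its x axis at 25.1°, which puts the pivot at (0.559, 0.051). The strap points at about 10.5°, so t is about 1.31. I'll move above the strap's open side with the fingers shut.

Call:
{"name": "apply_moves", "arguments": {"targets": "0 0 0 0.0348 -0.0284 0 1;0 0 0 0.0348 -0.0284 0 1;0 0 0 0.0348 -0.0284 0 1;0 0 0 0.0348 -0.0284 0 1;0 0 0 0.0348 -0.0284 0 1;0 0 0 0.0348 -0.0284 0 1;0 0 0 0.0348 -0.0284 0 1;0 0 0 0.0348 -0.0284 0 1;0 0 0 0.0348 -0.0284 0 1;0 0 0 0.0348 -0.0284 0 1;0 0 0 0.0348 -0.0284 0 1;0 0 0 0.0348 -0.0284 0 1;0 0 0 0.0348 -0.0284 0 1;0 0 0 0.0348 -0.0284 0 1;0 0 0 0.0348 -0.0284 0 1;0 0 0 0.0348 -0.0284 0 1;0 0 0 0 0 0 1"}}

```text
t: 1.8
tcp_pos: [0.6063, 0.0527, 0.223]
tool_rot: [[0.916, 0.402, -0.008], [0.402, -0.916, 0.011], [-0.003, -0.014, -1.0]]
wrist_force: [0.4, 0.2, 0.6]
width: -0.002
```

```bash
cat >> h.py <<'E'
from scipy.spatial.transform import Rotation as Ro
np.set_printoptions(precision=4,suppress=True)
PIV=np.array([.5588,.0513]); A0=-64.9
def Rdown(a):
    a=np.radians(a); x=np.array([np.cos(a),np.sin(a),0]); z=np.array([0,0,-1.]); return np.c_[x,np.cross(z,x),z]
def at(a,r,n): # point at radius r along strap dir a, n anticlockwise side
    a=np.radians(a); return PIV+r*np.array([np.cos(a),np.sin(a)])+n*np.array([-np.sin(a),np.cos(a)])
def need(p,a):
    o=get_obs(); R=np.array(o['tool_rot'])
    print('turn',np.degrees(Ro.from_matrix(R.T@Rdown(a)).as_rotvec()),'shift',R.T@(np.array(p)-o['tcp_pos']))
E
python3 - <<'E'
from h import *
need([*at(10.5,.088,.042),.16],10.5)
# one arc row at offset .0255, 7.5deg clockwise, tool aligned
p=at(10.5,.088,.0255); q=at(3,.088,.0255); d=np.r_[q-p,0]; print(Rdown(10.5).T@d)
E
```

```text
turn [-0.7501  0.2774 13.207 ] shift [ 0.0514 -0.0377  0.0634]
[0.0026 0.0117 0.    ]
```

Call:
{"name": "apply_moves", "arguments": {"targets": "-0.4 0.1 0 0.026 -0.019 0 1;-0.4 0.1 0 0.026 -0.019 0 1;0 0 6.6 0 0 0.03 1;0 0 6.6 0 0 0.03 1;0 0 0 0 0 0 1"}}

```text
t: 2.3
tcp_pos: [0.6386, 0.1102, 0.16]
tool_rot: [[0.984, 0.177, -0.002], [0.177, -0.984, -0.003], [-0.002, 0.002, -1.0]]
wrist_force: [0.2, 0.7, -0.7]
width: 0.003
```

Run:
```python
from h import *
need([*at(10.5,.088,.040),.036],10.5)
im,D=capture('scene'); cv2.imwrite('pics/s1.png',cv2.resize(im[120:320,140:340,::-1],(600,600)))
```

```text
turn [ 0.1397  0.1417 -0.2985] shift [-0.0009  0.003   0.124 ]
```

View pics/s1.png

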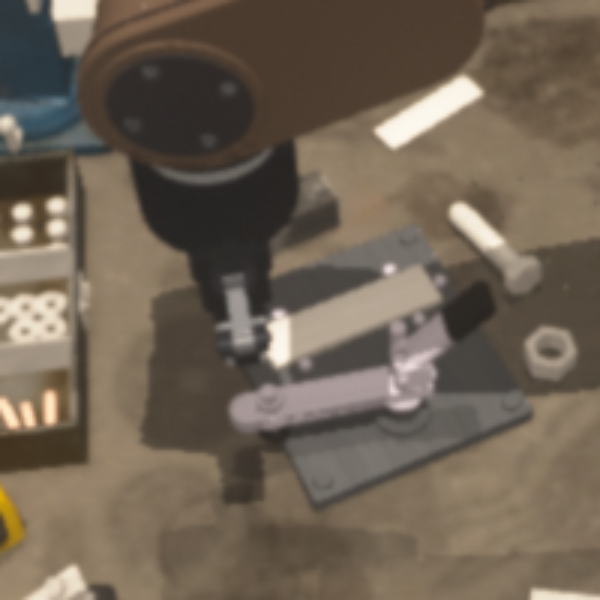

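The picture shows the shut fingers hanging in front of the strap's open side at about (240,330) in the crop, with the clamp undisturbed. I'll go down in steps and then swing.

Call:
{"name": "apply_moves", "arguments": {"targets": "0 0 0 0 0.002 0.04 1;0 0 0 0 0.001 0.04 1;0 0 0 0 0 0.025 1;0 0 0 0 0 0.02 1;0 0 0 0 0 0 1"}}

```text
t: 2.85
tcp_pos: [0.648, 0.103, 0.0454]
tool_rot: [[0.982, 0.188, 0.018], [0.188, -0.982, -0.004], [0.017, 0.007, -1.0]]
wrist_force: [-0.6, 1.0, 0.9]
width: 0.003
```

Run:
```python
from h import *
need([*at(10.5,.088,.0255),.036],10.5)
im,D=capture('scene'); cv2.imwrite('pics/s2.png',cv2.resize(im[170:295,180:330,::-1],(720,600),interpolation=cv2.INTER_CUBIC))
```

```text
turn [ 0.3963 -0.9628  0.3304] shift [-0.0093  0.009   0.0093]
```

View pics/s2.png

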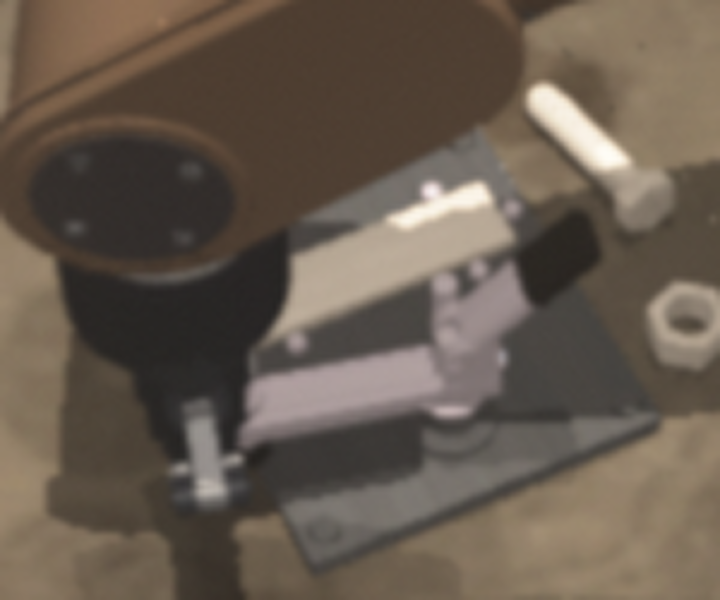

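The fingers stand beside the strap's far end at about (200,480), and nothing has moved. I'll correct the drift, then make contact.

Call:
{"name": "apply_moves", "arguments": {"targets": "0.4 -1 0.3 -0.01 0 0.009 1;0 0 0 0 0 0 1;0 0 0 0 0.005 0 1;0 0 0 0 0.005 0 1;0 0 0 0 0 0 1"}}

```text
t: 3.4
tcp_pos: [0.6462, 0.0897, 0.0464]
tool_rot: [[0.983, 0.184, 0.015], [0.184, -0.983, 0.0], [0.014, 0.002, -1.0]]
wrist_force: [-0.5, -0.6, -0.7]
width: 0.002
```

Run:
```python
from h import *
need([*at(10.5,.088,.0255),.036],10.5); print(get_obs()['wrist_force'])
```

```text
turn [ 0.1352 -0.8274  0.0807] shift [-0.0051 -0.0037  0.0103]
[-0.5034 -0.6337 -0.7312]
```

Call:
{"name": "apply_moves", "arguments": {"targets": "0 -0.8 0 -0.005 0 0.01 1;0 0 0 0 0 0 1;0 0 0 0 0 0 1"}}

```text
t: 3.7
tcp_pos: [0.6482, 0.0889, 0.0438]
tool_rot: [[0.983, 0.183, 0.016], [0.184, -0.983, -0.002], [0.016, 0.005, -1.0]]
wrist_force: [0.1, -0.1, 0.8]
width: -0.001
```

Run:
```python
from h import *
need([*at(10.5,.088,.0255),.036],10.5); o=get_obs();print(o['joint_pos'],o['effort'],o['wrist_force'],o['tcp_pos'])
```

```text
turn [ 0.288  -0.8963  0.0738] shift [-0.0068 -0.0049  0.0076]
[-0.0179  0.4376  1.7512 -0.0022  0.9364  1.3696] [ -0.1685 -41.4037 -24.7262  -0.03    -0.1238  -0.0036] [ 0.1035 -0.1061  0.767 ] [0.6482 0.0889 0.0438]
```

Call:
{"name": "apply_moves", "arguments": {"targets": "0 -1.5 0 -0.008 0 0.008 1;0 -1.5 0 -0.008 0 0.008 1"}}

```text
t: 3.9
tcp_pos: [0.6476, 0.0869, 0.0391]
tool_rot: [[0.983, 0.183, 0.003], [0.183, -0.983, -0.01], [0.001, 0.01, -1.0]]
wrist_force: [6.1, 3.1, 19.0]
width: 0.002
```

Run:
```python
from h import *
need([*at(10.5,.088,.0255),.036],10.5); o=get_obs();print(o['wrist_force'],o['tcp_pos'])
```

```text
turn [ 0.5961 -0.0775  0.0486] shift [-0.0058 -0.0067  0.003 ]
[ 6.1143  3.0963 19.0369] [0.6476 0.0869 0.0391]
```

Call:
{"name": "apply_moves", "arguments": {"targets": "0 0 0 0 -0.006 -0.008 1;0 0 0 0 0 0 1"}}

```text
t: 4.1
tcp_pos: [0.6493, 0.0929, 0.0497]
tool_rot: [[0.983, 0.183, 0.009], [0.183, -0.983, -0.011], [0.007, 0.012, -1.0]]
wrist_force: [-0.5, 0.2, 1.4]
width: 0.0
```

Run:
```python
from h import *
need([*at(10.5,.088,.0255),.036],10.5); o=get_obs();print(o['wrist_force'],o['tcp_pos'])
im,D=capture('scene');im2,D2=capture('top')
a=cv2.resize(im[170:295,190:290,::-1],(400,500),interpolation=cv2.INTER_CUBIC)
b=cv2.resize(im2[130:230,235:315,::-1],(400,500),interpolation=cv2.INTER_CUBIC)
cv2.imwrite('pics/s3.png',np.hstack([a,b]))
print(proj('scene',o['tcp_pos']),proj('top',o['tcp_pos']))
```

```text
turn [ 0.7    -0.4043  0.0685] shift [-0.0087 -0.0013  0.0137]
[-0.4968  0.1517  1.4469] [0.6493 0.0929 0.0497]
[223.1566 266.9178] [259.2581 157.833 ]
```

View pics/s3.png

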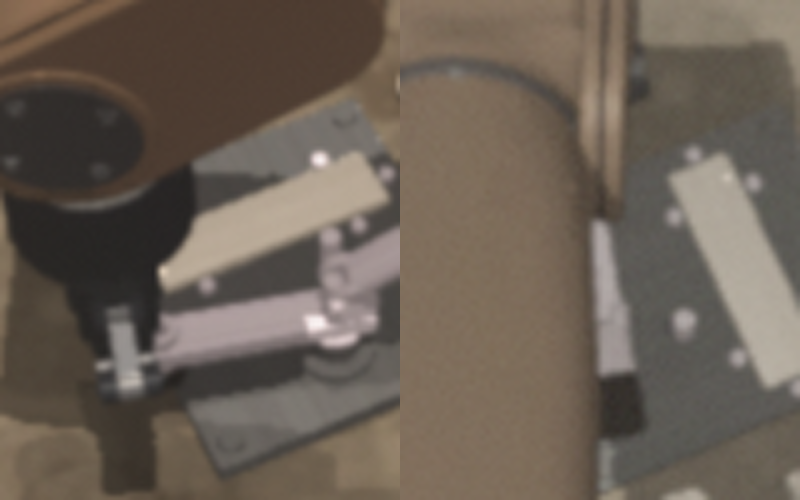

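The left half shows the finger housing at about (128,350), wider than its tips, next to the strap's end and spindle at (162,330). The strap has not visibly moved. The linkage bulge along the jaw axis probably met the spindle, so I'll turn the tool 90° and push with its slim side.

Call:
{"name": "apply_moves", "arguments": {"targets": "0 0 0 0 -0.015 -0.02 1;0 0 -8 0 0 -0.01 1;0 0 -8.5 0 0 0 1;0 0 -8.5 0 0 0 1;0 0 -8.5 0 0 0 1;0 0 -8.5 0 0 0 1;0 0 -8.5 0 0 0 1;0 0 -8.5 0 0 0 1;0 0 -8.5 0 0 0 1;0 0 -8.5 0 0 0 1;0 0 -8.5 0 0 0 1;0 0 -5 0 0 0 1"}}

```text
t: 5.4
tcp_pos: [0.6196, 0.1042, 0.0472]
tool_rot: [[-0.197, 0.979, -0.055], [0.98, 0.196, -0.014], [-0.003, -0.057, -0.998]]
wrist_force: [0.4, 0.2, 0.4]
width: -0.0
```

Run:
```python
from h import *
need([*at(10.5,.088,.030),.038],100.5); o=get_obs();print(o['wrist_force'],o['tcp_pos'],o['joint_pos'])
```

```text
turn [-3.2547  0.1885  0.8542] shift [-0.0112  0.0189  0.0081]
[0.4186 0.2419 0.4195] [0.6196 0.1042 0.0472] [ 0.0107  0.4187  1.7711 -0.0159  1.0071 -0.1786]
```

Call:
{"name": "apply_moves", "arguments": {"targets": "-3.2 0 0.8 0 0.019 0.006 1;-1 0 0 0 0.006 0.006 1;0 0 0 0 0 0 1"}}

```text
t: 5.7
tcp_pos: [0.6385, 0.1082, 0.0268]
tool_rot: [[-0.184, 0.983, 0.005], [0.983, 0.184, -0.001], [-0.001, 0.005, -1.0]]
wrist_force: [0.3, 0.4, -1.1]
width: -0.003
```

Run:
```python
from h import *
need([*at(10.5,.086,.023),.038],100.5); o=get_obs();print(o['wrist_force'],o['tcp_pos'])
```

```text
turn [0.2921 0.0837 0.1189] shift [-0.0184 -0.0027 -0.0112]
[ 0.2745  0.4059 -1.1317] [0.6385 0.1082 0.0268]
```

Call:
{"name": "apply_moves", "arguments": {"targets": "0.3 0 0 -0.007 -0.002 -0.012 1;0 0 0 -0.006 -0.001 -0.003 1;0 0 0 -0.006 0 0 1;0 0 7.5 -0.0115 0.0025 0 1;0 0 7.5 -0.0115 0.0025 0 1"}}

```text
t: 6.2
tcp_pos: [0.6438, 0.0657, 0.042]
tool_rot: [[0.084, 0.996, -0.007], [0.996, -0.084, 0.0], [-0.0, -0.007, -1.0]]
wrist_force: [-1.3, 1.2, -1.2]
width: -0.003
```

```bash
cat >> h.py <<'E'
def where():
    o=get_obs(); d=np.array(o['tcp_pos'])[:2]-PIV; X=np.array(o['tool_rot'])[:,0]
    r0=np.hypot(*d); be=np.degrees(np.arctan2(d[1],d[0])); n=.022; r=np.sqrt(r0**2-n**2)
    a=be-np.degrees(np.arctan2(n,r)); print('t',o['t'],'r',r,'strap angle if touching: t=',a-A0,'tool x ang t=',np.degrees(np.arctan2(X[1],X[0]))-90-A0,'z',o['tcp_pos'][2],'F',o['wrist_force'])
    need([*at(a,.086,.022),.038],a+90)
E
python3 -c "
from h import *
where()"
```

```text
t 6.2 r 0.083398666735845 strap angle if touching: t= 59.721370246921 tool x ang t= 60.062435483076655 z 0.04202738770390263 F [-1.2699  1.2422 -1.1926]
turn [-0.4108  0.0118  0.341 ] shift [-0.      0.0026  0.004 ]
```

Call:
{"name": "apply_moves", "arguments": {"targets": "-0.4 0 7.5 -0.0115 0.004 0.003 1;0 0 7.5 -0.0115 0.0025 0 1;0 0 7.5 -0.0115 0.0025 0 1;0 0 7.5 -0.0115 0.0025 0 1"}}

```text
t: 6.6
tcp_pos: [0.6429, 0.0171, 0.0414]
tool_rot: [[0.592, 0.806, 0.003], [0.806, -0.592, 0.003], [0.004, 0.0, -1.0]]
wrist_force: [0.9, 0.8, -1.4]
width: -0.001
```

```bash
python3 -c "
from h import *
where()"
```

```text
t 6.6 r 0.08809494119789969 strap angle if touching: t= 28.72962187793643 tool x ang t= 28.6239292647451 z 0.04140830453687816 F [ 0.8583  0.7943 -1.3718]
turn [ 0.0221 -0.2202 -0.1057] shift [-0.     -0.0021  0.0034]
```

Call:
{"name": "apply_moves", "arguments": {"targets": "0 -0.2 7.5 -0.0115 0 0.002 1;0 0 7.5 -0.0115 0.0025 0 1;0 0 5 -0.008 0.0015 0 1"}}

```text
t: 6.9
tcp_pos: [0.6263, -0.0112, 0.0421]
tool_rot: [[0.842, 0.54, 0.007], [0.54, -0.842, 0.001], [0.006, 0.003, -1.0]]
wrist_force: [0.9, 1.6, -0.6]
width: 0.003
```

```bash
python3 -c "
from h import *
where()"
```

```text
t 6.9 r 0.08933935057616404 strap angle if touching: t= 8.296860547585702 tool x ang t= 7.560022935642188 z 0.04205440835943408 F [ 0.8842  1.6252 -0.5503]
turn [ 0.182  -0.3615 -0.7374] shift [-0.0001 -0.0034  0.004 ]
```

Call:
{"name": "apply_moves", "arguments": {"targets": "0 -0.3 3 -0.006 -0.001 0.003 1;0 0 3 -0.005 0 0 1;0 0 0 -0.003 0 0 1"}}

```text
t: 7.2
tcp_pos: [0.6156, -0.0201, 0.0418]
tool_rot: [[0.898, 0.441, 0.01], [0.441, -0.898, -0.002], [0.008, 0.006, -1.0]]
wrist_force: [3.6, 3.8, -1.2]
width: -0.004
```

```bash
python3 -c "
from h import *
where()"
```

```text
t 7.2 r 0.08852659422586584 strap angle if touching: t= -0.5795616181040373 tool x ang t= 1.052986428037947 z 0.04184728911170539 F [ 3.5657  3.8017 -1.2493]
turn [ 0.3607 -0.472   1.631 ] shift [ 0.     -0.0026  0.0038]
```

Contact force has reached 5 N at about 0°. I'll push a little harder and hold.

Call:
{"name": "apply_moves", "arguments": {"targets": "0 0 0 -0.003 0 0 1;0 0 0 -0.003 0 0 1;0 0 0 -0.003 0 0 1"}}

```text
t: 7.5
tcp_pos: [0.6144, -0.0207, 0.0435]
tool_rot: [[0.899, 0.437, 0.034], [0.437, -0.899, 0.007], [0.033, 0.009, -0.999]]
wrist_force: [9.9, 6.2, -7.3]
width: -0.0
```

```bash
python3 -c "
from h import *
where()"
```

```text
t 7.5 r 0.0882666953694251 strap angle if touching: t= -1.3953048353145618 tool x ang t= 0.8370695057758439 z 0.04347924811123859 F [ 9.9432  6.1924 -7.2961]
turn [ 0.4629 -1.9036  2.2239] shift [-0.0001 -0.0023  0.0055]
```

The strap is at its stop: the force rose to 12 N with almost no travel. I'll back off, rise and look.

Call:
{"name": "apply_moves", "arguments": {"targets": "0 -1 0 0.01 0 0 1;0 -1 0 0.015 0 0 1;0 0 0 0.005 0 -0.03 1;0 0 0 0 0 -0.04 1;0 0 0 0 0 -0.045 1;0 0 0 0.03 0 -0.02 1;0 0 0 0.04 0.03 0 1;0 0 0 0 0 0 1"}}

```text
t: 8.3
tcp_pos: [0.7168, -0.0027, 0.1816]
tool_rot: [[0.894, 0.447, -0.008], [0.447, -0.894, -0.011], [-0.012, 0.006, -1.0]]
wrist_force: [-0.5, 0.0, -1.5]
width: 0.003
```

Run:
```python
from h import *
o=get_obs();print(o['tcp_pos'],o['t'])
im,D=capture('scene');cv2.imwrite('pics/s4.png',cv2.resize(im[170:295,190:340,::-1],(600,500),interpolation=cv2.INTER_CUBIC))
for r,z in((.094,.052),(.105,.046)): print(r,proj('scene',[*at(A0,r,0),z]),(proj('scene',[*at(A0,r,0),z])-[190,170])*4)
p=np.r_[at(A0+180,.0315,0),.1177];print('pad',(proj('scene',p)-[190,170])*4)
```

```text
[ 0.7168 -0.0027  0.1816] 8.3
0.094 [252.6809 209.1257] [250.7237 156.503 ]
0.105 [250.4829 207.0208] [241.9317 148.0831]
pad [366.0037 270.5983]
```

View pics/s4.png

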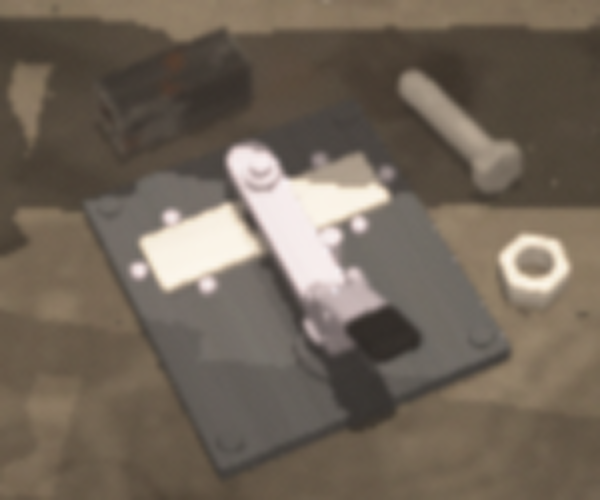

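The strap lies over the coupon against the stop pin at (330,237), its tip at (238,150) as predicted. The pad at (385,333) is lower in the image than I predicted, so I'll check its depth.

Run:
```python
from h import *
_,D=capture('scene');_,D2=capture('top')
R=np.array([[np.cos(np.radians(A0)),np.sin(np.radians(A0))],[-np.sin(np.radians(A0)),np.cos(np.radians(A0))]])
for p in [(385,333),(370,318),(400,345),(395,320),(370,345),(350,290),(290,220),(265,190)]:
    q=dep('scene',*s(p),D); print(p,q,'along -strap, side:',-(R@(q[:2]-PIV)))
```

```text
(385, 333) [0.538  0.1008 0.1017] along -strap, side: [ 0.0537 -0.0021]
(370, 318) [0.5441 0.0885 0.0949] along -strap, side: [ 0.04   -0.0025]
(400, 345) [0.5319 0.1095 0.1057] along -strap, side: [ 0.0641 -0.0004]
(395, 320) [0.5336 0.094  0.1012] along -strap, side: [0.0494 0.0047]
(370, 345) [0.5444 0.1087 0.1048] along -strap, side: [ 0.0581 -0.0113]
(350, 290) [0.5524 0.0619 0.0776] along -strap, side: [0.0123 0.0013]
(290, 220) [0.5799 0.003  0.0504] along -strap, side: [-0.0527  0.0013]
(265, 190) [0.5499 0.6037 0.8649] along -strap, side: [ 0.504  -0.2263]
```

The pad reads lower than fully raised, so the lever angle matters: step 1 needs it below 0.4 rad. I'll fit the pad's face before and now.

```bash
cat >> h.py <<'E'
def pad(n,im,D,c,rad=14,th=60):
    # dark pixels near c above z .08 -> radial/height coordinates about pivot
    P=[]
    for v in range(int(c[1]-rad),int(c[1]+rad)):
        for u in range(int(c[0]-rad),int(c[0]+rad)):
            if im[v,u].max()<th and D[v,u]>0:
                q=dep(n,u,v,D)
                if .072<q[2]<.14 and np.hypot(*(q[:2]-PIV))<.085: P.append(q)
    return np.array(P)
def lever(P):
    if len(P)<8: print('few',len(P)); return
    m=P.mean(0); d=m[:2]-PIV; w,V=np.linalg.eigh(np.cov((P-m).T)); nrm=V[:,0]*np.sign(V[2,0]); r=np.hypot(*d); h=m[2]-.064
    print(len(P),'mean r,h',r,h,'azim',np.degrees(np.arctan2(d[1],d[0])),'elev from centroid',np.degrees(np.arctan2(h,r)-np.arcsin(.005/np.hypot(r,h))),'elev from plane normal',90-np.degrees(np.arcsin(nrm[2])),'rms',w**.5,'nrm',nrm)
E
python3 - <<'E'
from h import *
for n,c in(('scene',s((425,213))),('top',t((173,305)))):
    lever(pad(n,cv2.imread(f'pics/{n}0.png'),np.load(n+'D.npy'),c))
im,D=capture('scene'); lever(pad('scene',im,D,s((385,333))))
im,D=capture('top'); p=proj('top',[*at(A0+180,.045,0),.1]);print(p); lever(pad('top',im,D,p)); print(get_obs()['t'])
cv2.imwrite('pics/t5.png',cv2.resize(im[130:230,235:335,::-1],(400,400),interpolation=cv2.INTER_CUBIC))
E
```

```text
172 mean r,h 0.03908419428060024 0.04744134745327526 azim -172.03096988955298 elev from centroid 45.85104523970456 elev from plane normal 43.805010769987625 rms [0.0018 0.0061 0.0089] nrm [0.6434 0.2554 0.7217]
few 0
138 mean r,h 0.05381297537444322 0.03827684784095442 azim 111.04264308105165 elev from centroid 31.0817360061433 elev from plane normal 24.504927156803546 rms [0.0021 0.0062 0.0085] nrm [ 0.2412 -0.3374  0.9099]
[257.0775 197.582 ]
few 0
8.55
```

The lever measures about 31° above level, roughly 0.42 rad; it started near 45°. It was probably nudged when the finger met the spindle, and that is too close to the 0.4 limit. I'll push it back up from its outer end along the arc before going on.

Call:
{"name": "apply_moves", "arguments": {"targets": "0 0 0 -0.023 -0.043 0 1;0 0 0 -0.023 -0.043 0 1;0 0 0 -0.023 -0.043 0 1;0 0 0 -0.023 -0.043 0 1;0 0 0 -0.023 -0.043 0 1;0 0 -8.5 0 0 0 1;0 0 -8.5 0 0 0 1;0 0 -8.5 0 0 0 1;0 0 -8.5 0 0 0 1;0 0 -8.5 0 0 0 1;0 0 -8.5 0 0 0 1;0 0 -8.5 0 0 0 1;0 0 -8.5 0 0 0 1;0 0 -8.5 0 0 0 1;0 0 -8.5 0 0 0 1;0 0 -5 0 0 0 1;0 0 0 0 0 0 1"}}

```text
t: 10.25
tcp_pos: [0.483, 0.1404, 0.1799]
tool_rot: [[-0.465, 0.885, -0.016], [0.885, 0.465, -0.012], [-0.003, -0.02, -1.0]]
wrist_force: [0.0, -0.3, -0.4]
width: 0.001
```

```bash
cat >> h.py <<'E'
def wl(r,z):
    o=get_obs(); d=np.array(o['tcp_pos'])[:2]-PIV; a=np.radians(115.1)
    print('t',o['t'],'radial',d@[np.cos(a),np.sin(a)],'side',d@[-np.sin(a),np.cos(a)],'z',o['tcp_pos'][2],'F',o['wrist_force'])
    need([*at(115.1,r,0),z],115.1)
E
python3 - <<'E'
from h import *
wl(.095,.082)
E
```

```text
t 10.25 radial 0.11282828376657399 side 0.03083687950985281 z 0.17990389586898903 F [ 0.0118 -0.3362 -0.3915]
turn [-1.1212  0.1806  2.6122] shift [-0.019   0.0319  0.0973]
```

Call:
{"name": "apply_moves", "arguments": {"targets": "-1.1 0 2.6 -0.008 0.032 0.01 1;0 0 0 -0.004 0 0.04 1;0 0 0 0 0 0.04 1;0 0 0 0 0 0 1"}}

```text
t: 10.65
tcp_pos: [0.5167, 0.1442, 0.0904]
tool_rot: [[-0.416, 0.909, 0.009], [0.909, 0.416, -0.002], [-0.006, 0.007, -1.0]]
wrist_force: [-1.3, 0.4, 0.1]
width: -0.001
```

Run:
```python
from h import *
wl(.080,.082)
im,D=capture('scene')
cv2.imwrite('pics/s6.png',cv2.resize(im[150:300,190:340,::-1],(600,600),interpolation=cv2.INTER_CUBIC))
```

```text
t 10.65 radial 0.10199640866189263 side -0.0013421300866743697 z 0.09035385450688399 F [-1.271   0.3688  0.1148]
turn [ 0.3964  0.331  -0.5249] shift [-0.022  -0.0012  0.0085]
```

View pics/s6.png

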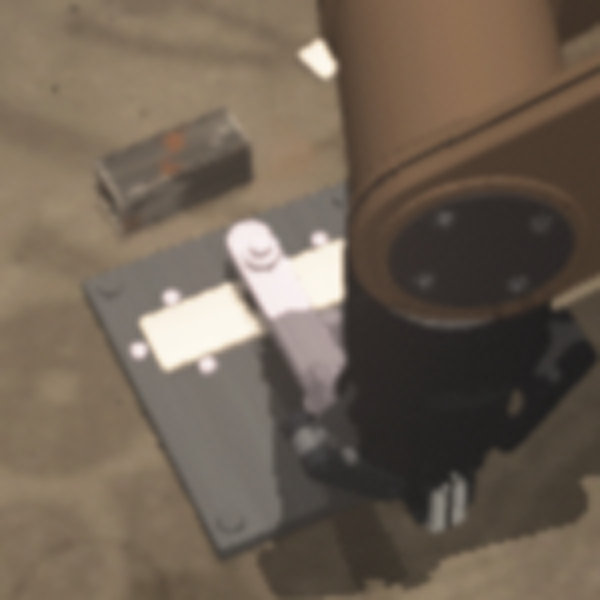

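The gripper stands outboard of the lever with its tips near (450,500), clear of everything. I'll move inward until it touches, then go up and inward.

Call:
{"name": "apply_moves", "arguments": {"targets": "0 0 0 -0.008 -0.001 0.01 1;0 0 0 -0.006 0 0.002 1;0 0 0 -0.005 0 0 1"}}

```text
t: 11.0
tcp_pos: [0.5288, 0.1261, 0.0862]
tool_rot: [[-0.416, 0.909, 0.022], [0.909, 0.416, -0.002], [-0.011, 0.019, -1.0]]
wrist_force: [-0.2, 0.1, 0.2]
width: -0.001
```

Run:
```python
from h import *
wl(.077,.082)
```

```text
t 11.0 radial 0.08049266235749364 side -0.004526991394836541 z 0.08622387208111437 F [-0.2262  0.0548  0.2264]
turn [ 1.1012  0.611  -0.5116] shift [-0.0035 -0.0046  0.0042]
```

Call:
{"name": "apply_moves", "arguments": {"targets": "1 0 0 -0.005 -0.004 0 1;0 0 0 -0.005 0 -0.005 1;0 0 0 -0.005 0 -0.006 1"}}

```text
t: 11.3
tcp_pos: [0.5304, 0.1161, 0.1012]
tool_rot: [[-0.41, 0.912, 0.002], [0.912, 0.41, 0.007], [0.006, 0.005, -1.0]]
wrist_force: [-0.4, 1.9, -1.1]
width: -0.005
```

Run:
```python
from h import *
wl(.065,.1)
```

```text
t 11.3 radial 0.07075885459313808 side -0.001765620770883577 z 0.10120537771424093 F [-0.4245  1.9086 -1.1163]
turn [ 0.2683 -0.3134 -0.8852] shift [-0.0058 -0.0017  0.0012]
```

Call:
{"name": "apply_moves", "arguments": {"targets": "0 0 0 -0.005 -0.001 -0.004 1;0 0 0 -0.005 0 -0.003 1"}}

```text
t: 11.5
tcp_pos: [0.5349, 0.107, 0.1109]
tool_rot: [[-0.409, 0.912, 0.005], [0.912, 0.409, 0.01], [0.007, 0.009, -1.0]]
wrist_force: [-1.5, 3.9, 1.9]
width: 0.001
```

Run:
```python
from h import *
wl(.0645,.105)
```

```text
t 11.5 radial 0.06055938400116561 side -0.001961242001331773 z 0.11087157211878698 F [-1.4776  3.8665  1.8712]
turn [ 0.5165 -0.3777 -0.9316] shift [ 0.0039 -0.0021  0.0059]
```

Call:
{"name": "apply_moves", "arguments": {"targets": "0 0 0 0.015 0 0 1;0 0 0 0.02 0 -0.01 1;0 0 0 0.005 0 -0.045 1;0 0 0 0 0 -0.045 1;0 0 0 0 0 -0.02 1;0 0 0 -0.04 0 0 1;0 0 0 -0.045 0 0 1;0 0 0 -0.045 0 0 1;0 0 0 -0.045 0 0 1;0 0 0 -0.03 0 0 1;0 0 0 0 0 0 1"}}

```text
t: 12.6
tcp_pos: [0.6025, -0.0498, 0.2381]
tool_rot: [[-0.413, 0.911, 0.011], [0.911, 0.413, -0.007], [-0.011, 0.007, -1.0]]
wrist_force: [-0.6, 0.0, -0.8]
width: -0.001
```

Run:
```python
from h import *
wl(.0,.15)
im,D=capture('scene'); lever(pad('scene',im,D,s((375,310)),16))
for p in [(370,318),(385,320),(375,300),(350,290)]:
    print(p,dep('scene',*s(p),D)-[*PIV,.064])
cv2.imwrite('pics/s7.png',cv2.resize(im[150:300,190:340,::-1],(600,600),interpolation=cv2.INTER_CUBIC))
```

```text
t 12.6 radial -0.11010700610214773 side 0.003334848535046151 z 0.23806173803560524 F [-0.5733  0.0069 -0.7582]
turn [ 0.3956  0.6203 -0.7257] shift [0.1111 0.0013 0.0869]
75 mean r,h 0.04063129400855716 0.061203700264431754 azim 111.00515525075049 elev from centroid 52.518354864380086 elev from plane normal 55.21926727081001 rms [0.0024 0.004  0.0073] nrm [ 0.3406 -0.7474  0.5704]
(370, 318) [-0.0151  0.0067 -0.0147]
(385, 320) [-0.0224 -0.0171 -0.0522]
(375, 300) [-0.0174  0.0092  0.0033]
(350, 290) [-0.0065  0.0406  0.0571]
```

View pics/s7.png

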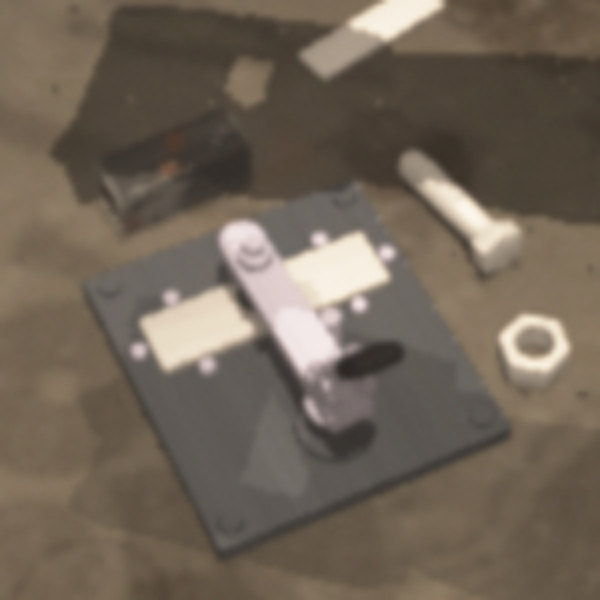

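The lever now stands near 52° and the coupon, bolt, nut and tube look unmoved. The strap's end has shifted slightly, from about (239,230) to (232,232), with a gap to the stop pin at (333,315). I'll measure its angle.

Run:
```python
from h import *
a=cv2.imread('pics/s4.png')
def ang(p,z):
    q=onz('scene',*p,z)[:2]-PIV; return np.hypot(*q),np.degrees(np.arctan2(q[1],q[0]))-A0
im,D=capture('scene')
cv2.imwrite('pics/now.png',im[:,:,::-1])
print('before',ang(s((262,165)),.063),'now',ang((255/4+190,246/4+150),.065))
print('tip before',ang(s((235,148)),.048),'now',ang((228/4+190,228/4+150),.05))
# strap edges: bright pinkish mask along circle r=50mm and 65mm at z=.052
for r in(.05,.06,.07,.09):
    row=[]
    for t in np.arange(-24,26,1.):
        u,v=proj('scene',[*at(A0+t,r,0),.052]); row.append(cv2.getRectSubPix(im,(1,1),(u,v))[0,0].astype(int))
    row=np.array(row); m=(row[:,2]-row[:,1]>3)&(row.sum(1)>360)  # pinkish
    ts=np.arange(-24,26,1.)[m]; print(r,ts.min() if len(ts) else None,ts.max() if len(ts) else None,np.median(ts) if len(ts) else None,len(ts))
```

```text
before (np.float64(0.07893833024891754), np.float64(0.2999762988547161)) now (np.float64(0.07851699416271221), np.float64(3.030407198794009))
tip before (np.float64(0.10510762838047205), np.float64(1.9159543819629405)) now (np.float64(0.10529610490646713), np.float64(3.8468984588304522))
0.05 None None None 0
0.06 None None None 0
0.07 None None None 0
0.09 None None None 0
```

The strap reads about 2.5° off its stop (0.04–0.05 rad). I'll nudge it back gently with the slim side of the fingers, as before.

Call:
{"name": "apply_moves", "arguments": {"targets": "0 0 8.5 0 0 0 1;0 0 8.5 0 0 0 1;0 0 8.5 0 0 0 1;0 0 8.5 0 0 0 1;0 0 8.5 0 0 0 1;0 0 8.5 0 0 0 1;0 0 8.5 0 0 0 1;0 0 8.5 0 0 0 1;0 0 8.5 0 0 0 1;0 0 8.5 0 0 0 1;0 0 5 0 0 0 1;0 0 0 0 0 0 1"}}

```text
t: 13.9
tcp_pos: [0.5923, -0.0257, 0.2355]
tool_rot: [[0.918, 0.397, 0.001], [0.397, -0.918, -0.006], [-0.001, 0.006, -1.0]]
wrist_force: [0.0, 0.0, -0.5]
width: 0.0
```

Run:
```python
from h import *
need([*at(A0,.088,.045),.10],A0+90)
```

```text
turn [ 0.3467  0.0649 -1.7026] shift [0.0476 0.0019 0.1355]
```

Call:
{"name": "apply_moves", "arguments": {"targets": "0.3 0 -1.7 0.045 0.002 0 1;0 0 0 0.01 0 0.03 1;0 0 0 0 0 0.045 1;0 0 0 0 0 0.045 1;0 0 0 0 0 0.02 1;0 0 0 0 0 0 1"}}

```text
t: 14.5
tcp_pos: [0.6414, 0.0033, 0.0914]
tool_rot: [[0.896, 0.445, -0.001], [0.445, -0.895, -0.002], [-0.002, 0.002, -1.0]]
wrist_force: [-0.4, 0.1, -0.6]
width: -0.002
```

Run:
```python
from h import *
need([*at(A0+2.5,.088,.024),.040],A0+90); where()
```

```text
turn [0.0982 0.0881 1.3272] shift [-0.0267  0.0077  0.0515]
t 14.5 r 0.09294288883599362 strap angle if touching: t= 21.423584474826825 tool x ang t= 1.3271036604224022 z 0.09144728642143839 F [-0.3949  0.0619 -0.5648]
turn [  0.0805   0.1053 -20.0964] shift [-0.0023 -0.0066  0.0534]
```

Call:
{"name": "apply_moves", "arguments": {"targets": "0 0 1.3 0 0.008 0.02 1;0 0 0 0 0 0.028 1;0 0 0 0 0 0 1;0 0 0 -0.01 0 0 1;0 0 0 -0.006 0 0 1"}}

```text
t: 15.0
tcp_pos: [0.6332, -0.0083, 0.0499]
tool_rot: [[0.901, 0.434, 0.008], [0.434, -0.901, -0.004], [0.005, 0.007, -1.0]]
wrist_force: [0.7, 0.2, -0.1]
width: 0.003
```

Run:
```python
from h import *
where()
```

```text
t 15.0 r 0.09272763509509828 strap angle if touching: t= 12.864267853595862 tool x ang t= 0.5939649133345029 z 0.04994856154587378 F [ 0.6675  0.2239 -0.145 ]
turn [  0.4397  -0.2612 -12.2713] shift [-0.0015 -0.0067  0.0119]
```

Call:
{"name": "apply_moves", "arguments": {"targets": "0 0 0 -0.007 0.002 0.008 1;0 0 0 -0.005 0 0.004 1;0 0 0 -0.004 0 0 1"}}

```text
t: 15.3
tcp_pos: [0.6205, -0.0184, 0.0418]
tool_rot: [[0.901, 0.434, 0.015], [0.434, -0.901, -0.006], [0.011, 0.012, -1.0]]
wrist_force: [-0.4, -0.3, 0.2]
width: -0.001
```

Run:
```python
from h import *
where()
```

```text
t 15.3 r 0.09040983624652997 strap angle if touching: t= 2.7255460039253734 tool x ang t= 0.6200293104861316 z 0.04182671596345573 F [-0.4097 -0.2994  0.1928]
turn [ 0.6751 -0.6277 -2.1092] shift [-0.0002 -0.0045  0.0038]
```

Call:
{"name": "apply_moves", "arguments": {"targets": "0 -0.5 0 -0.003 0 0.001 1;0 0 0 -0.003 0 0 1"}}

```text
t: 15.5
tcp_pos: [0.6159, -0.0213, 0.0419]
tool_rot: [[0.902, 0.433, 0.011], [0.433, -0.901, -0.009], [0.006, 0.013, -1.0]]
wrist_force: [4.2, 3.6, -2.0]
width: 0.003
```

Run:
```python
from h import *
where()
```

```text
t 15.5 r 0.08973593240953888 strap angle if touching: t= -0.6986082153914879 tool x ang t= 0.539320349719759 z 0.04186821730823493 F [ 4.1893  3.5571 -2.0405]
turn [ 0.7454 -0.3541  1.2356] shift [ 0.0001 -0.0038  0.0038]
```

It is at the stop again with 5.5 N. I'll retreat sideways, then up, and turn the tool for the lever.

Call:
{"name": "apply_moves", "arguments": {"targets": "0 0 0 0 0 0 1;0 0 0 0.012 0 0 1;0 0 0 0.015 0 0 1;0 0 0 0.005 0 -0.03 1;0 0 0 0 0 -0.045 1;0 0 0 0 0 -0.045 1;0 0 0 0 0 -0.03 1;0 0 -8.5 0 0 0 1;0 0 -8.5 0 0 0 1;0 0 -8.5 0 0 0 1;0 0 -8.5 0 0 0 1;0 0 -8.5 0 0 0 1;0 0 -8.5 0 0 0 1;0 0 -8.5 0 0 0 1;0 0 -8.5 0 0 0 1;0 0 -8.5 0 0 0 1;0 0 -8.5 0 0 0 1;0 0 -4 0 0 0 1;0 0 0 0 0 0 1"}}

```text
t: 17.4
tcp_pos: [0.6501, -0.0021, 0.1974]
tool_rot: [[-0.443, 0.897, -0.008], [0.897, 0.442, -0.018], [-0.013, -0.015, -1.0]]
wrist_force: [0.2, -0.8, -0.5]
width: -0.002
```

Run:
```python
from h import *
wl(.0,.15)
im,D=capture('scene'); lever(pad('scene',im,D,s((375,290)),18))
cv2.imwrite('pics/s8.png',cv2.resize(im[150:300,190:340,::-1],(600,600),interpolation=cv2.INTER_CUBIC))
```

```text
t 17.4 radial -0.08705500247875955 side -0.06003028726640027 z 0.19736836830665236 F [ 0.2258 -0.759  -0.4992]
turn [-0.8729  0.7266  1.1651] shift [ 0.0888 -0.0575  0.0471]
63 mean r,h 0.040992572974915785 0.06138357706368602 azim 108.71198740844267 elev from centroid 52.38047327929835 elev from plane normal 56.25868233954705 rms [0.0021 0.0037 0.0068] nrm [ 0.3164 -0.769   0.5554]
```

View pics/s8.png

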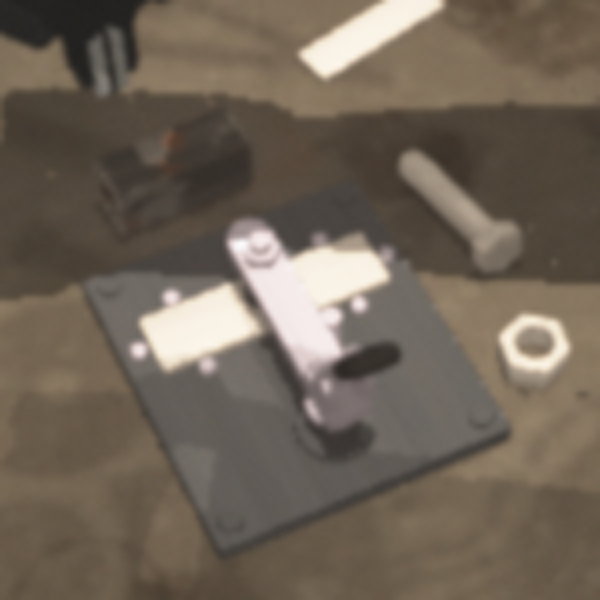

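The strap is back against its stop pin (333,315) with its tip at (238,228). The lever stands at about 52°, and the coupon and loose parts look unmoved. Next I'll go over the pivot for the lever push.

Call:
{"name": "apply_moves", "arguments": {"targets": "-0.9 0.7 1.2 0.03 -0.03 0 1;0 0 0 0.03 -0.028 0 1;0 0 0 0.022 0 0.01 1;0 0 0 0 0 0 1"}}

```text
t: 17.85
tcp_pos: [0.5605, 0.0478, 0.1844]
tool_rot: [[-0.415, 0.91, -0.005], [0.91, 0.415, -0.0], [0.002, -0.004, -1.0]]
wrist_force: [0.4, -0.0, -0.2]
width: -0.004
```

Run:
```python
from h import *
wl(.0,.118)
```

```text
t 17.85 radial -0.0038770747084239986 side -9.830000148832252e-05 z 0.18444418329018253 F [ 0.444  -0.0023 -0.1807]
turn [-0.2414 -0.0958 -0.6016] shift [0.0038 0.0001 0.0665]
```

Call:
{"name": "apply_moves", "arguments": {"targets": "0 0 -0.6 0 0 0.03 1;0 0 0 0 0 0.03 1;0 0 0 0 0 0 1"}}

```text
t: 18.15
tcp_pos: [0.5635, 0.0471, 0.1263]
tool_rot: [[-0.423, 0.906, 0.002], [0.906, 0.423, -0.003], [-0.003, 0.0, -1.0]]
wrist_force: [-0.7, 0.1, -0.7]
width: -0.002
```

Run:
```python
from h import *
wl(.02,.118)
```

```text
t 18.15 radial -0.00584584713257357 side -0.0024849328948365747 z 0.1263269878864847 F [-0.6645  0.136  -0.7276]
turn [ 0.0167  0.1789 -0.0596] shift [ 0.0259 -0.0025  0.0082]
```

Call:
{"name": "apply_moves", "arguments": {"targets": "0 0 0 0.008 -0.002 0.007 1;0 0 0 0.007 -0.001 0.002 1;0 0 0 0.006 0 0 1"}}

```text
t: 18.45
tcp_pos: [0.5545, 0.0644, 0.12]
tool_rot: [[-0.421, 0.907, 0.006], [0.907, 0.421, -0.004], [-0.006, 0.004, -1.0]]
wrist_force: [0.9, 0.2, 0.4]
width: 0.0
```

Run:
```python
from h import *
wl(.03,.11)
```

```text
t 18.45 radial 0.013679434580465543 side -0.0016579040884199046 z 0.1200049852476135 F [0.9448 0.2127 0.3836]
turn [ 0.2167  0.3315 -0.2288] shift [ 0.0164 -0.0018  0.0099]
```

Call:
{"name": "apply_moves", "arguments": {"targets": "0 0.3 0 0.007 -0.001 0.003 1;0 0 0 0.007 -0.001 0.003 1;0 0 0 0.007 0 0.006 1"}}

```text
t: 18.75
tcp_pos: [0.5456, 0.0837, 0.1112]
tool_rot: [[-0.421, 0.907, 0.011], [0.907, 0.421, -0.001], [-0.005, 0.01, -1.0]]
wrist_force: [-0.6, -2.2, 2.2]
width: -0.001
```

Run:
```python
from h import *
wl(.04,.099)
```

```text
t 18.75 radial 0.03490680961532286 side -0.001788932428544681 z 0.1112249761123755 F [-0.6324 -2.1547  2.2117]
turn [ 0.5544  0.2922 -0.1756] shift [ 0.0051 -0.0019  0.0122]
```

Call:
{"name": "apply_moves", "arguments": {"targets": "0 0 0 0.005 -0.001 0.009 1;0 0 0 0.005 -0.001 0.01 1;0 0 0 0.004 0 0.01 1"}}

```text
t: 19.05
tcp_pos: [0.5389, 0.0977, 0.0824]
tool_rot: [[-0.421, 0.907, 0.016], [0.907, 0.421, 0.001], [-0.006, 0.015, -1.0]]
wrist_force: [0.2, -0.7, 1.3]
width: -0.002
```

Run:
```python
from h import *
wl(.057,.069)
```

```text
t 19.05 radial 0.05047119119915053 side -0.0017113012245925181 z 0.08235939649322405 F [ 0.1973 -0.7167  1.2908]
turn [ 0.8328  0.329  -0.1724] shift [ 0.0066 -0.0019  0.0133]
```

Call:
{"name": "apply_moves", "arguments": {"targets": "0 0 0 0.003 -0.001 0.005 1;0 0 0 0.002 0 0.005 1;0 0 0 0 0 0.004 1"}}

```text
t: 19.35
tcp_pos: [0.5359, 0.1027, 0.0674]
tool_rot: [[-0.422, 0.907, 0.014], [0.907, 0.422, 0.001], [-0.005, 0.013, -1.0]]
wrist_force: [-9.9, 1.8, 29.0]
width: -0.001
```

Run:
```python
from h import *
wl(.057,.069)
```

```text
t 19.35 radial 0.05627758893275923 side -0.0010367180511965557 z 0.06744064826299634 F [-9.9092  1.8391 28.954 ]
turn [ 0.7451  0.2875 -0.1407] shift [ 0.0007 -0.001  -0.0016]
```

The lever is at its stop: tip at z = 0.067 with 29 N. I'll hold briefly, then lift straight off and clear.

Call:
{"name": "apply_moves", "arguments": {"targets": "0 0 0 0 0 0 1;0 0 0 0 0 0 1;0 0 0 0 0 -0.01 1;0 0 0 0 0 -0.03 1;0 0 0 0 0 -0.045 1;0 0 0 0 0 -0.045 1;0 0 0 -0.045 0 0 1;0 0 0 -0.045 0 0 1;0 0 0 -0.045 0 0 1;0 0 0 -0.045 0 0 1;0 0 0 0 0 0 1;0 0 0 0 0 0 1"}}

```text
t: 20.55
tcp_pos: [0.6094, -0.0644, 0.2018]
tool_rot: [[-0.423, 0.906, 0.004], [0.906, 0.423, 0.004], [0.002, 0.005, -1.0]]
wrist_force: [-0.6, 0.2, -0.1]
width: 0.001
```

Run:
```python
from h import *
o=get_obs();print(o['t'],o['tcp_pos'],o['wrist_force'])
im,D=capture('scene')
p=proj('scene',[*at(115.1,.06,0),.069]);print((p-[190,150])*4); lever(pad('scene',im,D,p,14)) 
P=[]
for v in range(int(p[1])-14,int(p[1])+14):
  for u in range(int(p[0])-14,int(p[0])+14):
    q=dep('scene',u,v,D)
    if im[v,u].max()<60 and .055<q[2]<.1: P.append(q)
lever(np.array(P))
cv2.imwrite('pics/s9.png',cv2.resize(im[150:300,190:340,::-1],(600,600),interpolation=cv2.INTER_CUBIC))
```

```text
20.55 [ 0.6094 -0.0644  0.2018] [-0.5644  0.2336 -0.1255]
[396.045  464.0694]
21 mean r,h 0.05812203758907987 0.008660108676090808 azim 112.0443038097574 elev from centroid 3.5936461739803196 elev from plane normal 3.523517900540071 rms [0.0005 0.0048 0.0089] nrm [-0.0407 -0.046   0.9981]
219 mean r,h 0.06045398073472124 0.005316571731697181 azim 111.99822778449274 elev from centroid 0.29996589294706366 elev from plane normal 4.9742215759213195 rms [0.002  0.0066 0.0091] nrm [0.0435 0.075  0.9962]
```

View pics/s9.png

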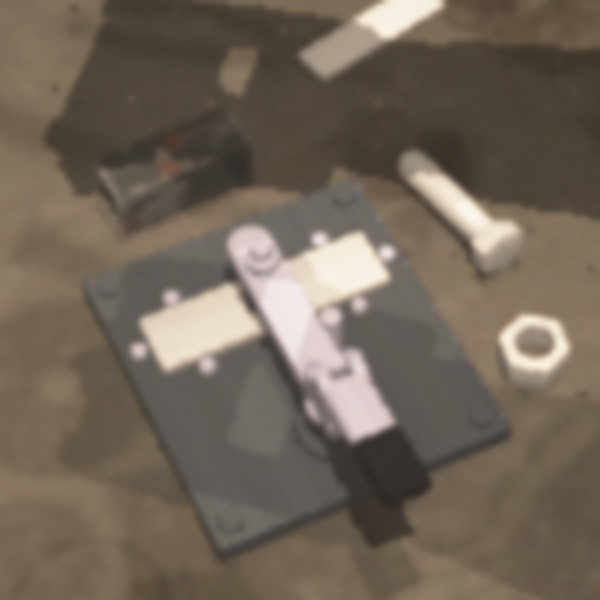

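The lever is level (about 0–4°), with its pad at (393,465). The strap touches the stop pin at (333,315), the coupon lies in its nest, and the loose parts are where they were. Gripper force is zero, so I'm handing in.

```bash
python3 -c "
from h import *
print(finish_job())"
```

```text
the job is handed in; nothing more can be done
None
```

I swung the strap over the coupon to its stop, then pushed the cam lever fully down. I handed the job in at about 20.6 s; no verdict was reported.

**Last checks**
- **Lever:** it measures 0–5° above level, depending on the fit. The push ended at a hard stop, with 29 N on the tool.
- **Strap:** it lies against its stop pin in the final picture.
- **Coupon and loose parts:** the coupon is in its nest. The bolt, nut and tube show no visible shift.
- **Robot:** it is clear of everything, with wrist force near zero.

**What went wrong on the way**
- **First touch:** the wider part of the gripper pressed on the clamp, probably the spindle, with about 19 N upwards. I turned the tool 90° and pushed with its slimmer side instead.
- **Lever too low:** after the first swing the lever measured about 0.42 rad, above the 0.4 limit for step 1, though that reading is only good to about 0.05 rad. I pushed it back up to about 52° from its outer end.
- **Strap knocked open:** raising the lever moved the strap about 2.5° off its stop. I pushed it back to the stop with about 5.5 N before lowering the lever.

**Not checked:** the force of the foot on the coupon could not be measured. I infer it from the lever being fully down.

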